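# Zero the stroke gauge and hold its slide at the index mark

### The arm

A 6-joint arm with a two-finger parallel gripper is mounted at the origin on the work surface. World frame = base frame: x ahead of the robot, y to its left, z up, the work surface at z = 0. Lengths are in mm, angles in rad, forces in N, time in s.
With the tool pointing down it reaches from about 350 to 975 mm from the base axis. Payload 7.1 kg.
Tool frame: the origin (TCP) lies between the finger pads; the fingertips stand 14 mm ahead of it and the grasp point (between the pads) lies 5 mm behind it; z points along the fingers, y is the direction in which the jaws open and shut (so a half turn about z gives the same grasp; the last joint's range is limited). The gripper opens to 88 mm and grips with 3 to 60 N. Pads are 20 mm wide; open, the fingers measure 115 mm over their backs; the gripper's body (75 mm by 178 mm) begins 61 mm behind the grasp point.
Start: joints at [-1.161, 0.423, 1.63, -0, 1.089, -0.019], TCP at [259.877, -568.391, 236.675] pointing down, gripper open.
Joint ranges: [-3, 3], [-0.9, 2.11], [0.09, 2.58], [-1.31, 4.45], [0.11, 2.69], [-2.54, 2.54]. Speed limits (rad/s): [2.39, 2.39, 3.01, 3.14, 3.14, 3.14].

### API

Orientations are given as a rotation vector (axis times angle).
In Python, from workcell import get_obs, get_image, calibration, close_job, regions_of, place_of gives the robot as it stands.
- The arm moves only by the tool move_arm, never from a script. Its argument "deltas" is a list of rows, each a list of 5 numbers: the closure in counts, from 0 (fully open) to 255 (shut), then the shift along the tool's x, y, z in m, then the turn about the tool's z in rad. In form: [[grip, x, y, z, roll], ...]. A call has 1 to 5 rows; each row is the pose to reach, as a shift and turn from the pose commanded when the call began, along the tool's axes at that moment; what a row does not reach only later rows make up. A row lasts 1/12 s, in which the tool goes at most 41.7 mm and 7.16 degrees, less where a joint would pass 70% of its speed; a pose out of reach is approached as far as the arm can. A call with a gripper value outside its range is refused whole. The fingers move at their own pace and stop on an object; the grip force is fixed at half the most. Time passes only in rows, so rows that repeat a pose let the fingers close. It gives the time, the measured TCP pose, the force and the opening at its end, in the units of the state.
- get_obs(): the state, without advancing time (a new reading comes with each control period).
- get_image(name): name is "scene" or "top"; returns the picture (420x560x3 uint8, blue, green, red); there is no depth.
- calibration(name): a dict with "intrinsics" (3x3 intrinsics, pixels), "distortion" ([k1, k2, p1, p2, k3] as OpenCV has them; the pictures are not rectified), "world_to_cam" (4x4, takes a point from world to camera coordinates). Camera axes: x right, y down, z forward; pixel columns grow to the right and rows downward; lengths in mm; the calibration is good to about 2 mm. A picture is of the moment at which its call begins. calibration takes no time and is no camera call.
- close_job(): hands the job in, once; it reports no verdict.
Trained networks look in the newest picture that a camera, given by its name, has taken for a name from the list of things; names that differ only in an ending like _2 or _b are one class to them, and where a whole thing is asked for, a point or a joint stands for the part that bears it (a point fixed in the world has none). Each returns a list of dicts, best first, with "conf" (0 to 1); they miss things now and then, are a little off and sometimes report something else, mostly with a low value. They report only what shows in the picture. A call takes as long as a camera call. They do not tell look-alikes from the thing itself.
- regions_of(camera, name): "region" (420x560 bool, what is visible of it).
- place_of(camera, name): "location" ([x, y, z] in mm, in world coordinates, good to about 4 mm: a listed point, or the origin of a listed thing).
The state is a dict: "t": time; "qpos": joint angles; "qvel": joint speeds; "joint_torque": joint torques, N m; "ee_pos": TCP position; "orientation": TCP orientation; "ft_force": force on the tool from outside, world axes, zero at the start; "moment": the same for the moment, N m; "width": finger opening in mm.
Only numpy, scipy, OpenCV 4.12 (cv2) and the standard library are available. Lean on these libraries where they do the work, as an engineer would, in place of code of your own. Each camera call takes 0.05 s, during which the arm holds its last target.

### The job

Take the stylus from its stand, press the gauge's recessed zero button with its tip while the slide is still home, and stand the stylus back upright in its stand. Then pull the gauge's spring-return slide out by its handle until its pointer lines up with the index mark, and finish while still holding it there: do not let go. Leave the index where it is set and the other things on the bench undisturbed.

Things in the scene. Friction and masses are not known exactly. Their poses are not given: they have to be found in the camera images.
- gauge: Low fixture fixed to the table: aluminium base plate 14 mm thick (x -175 to 145, y -60 to 60 mm). Origin: on the table. Its -x axis is the way the slide pulls out, roughly towards the robot; z up. At the far end a grey head block, x 65 to 145 mm, full width, top 50 mm above the table, with a dark display and one round recess on top.
- well (a point): Centre of the mouth of the round recess in the flat top of the head, 50 mm above the table, at x 105, y -28 mm in the gauge's frame. The recess is 12 mm across; the face of the black zero button lies 8 mm below the mouth. Too narrow for fingers.
- zero_button (a joint): Depth by which the zero button is pressed, m: 0 released, 0.004 fully down. It springs back; it starts to move at 1.5 N and is fully down at about 4 N. A press counts from 2.5 mm.
- slide: Steel carriage, 52 x 52 mm, top 38 mm above the table, carrying the upright handle tab. Origin: at table height below the tab's middle; axes as the gauge's. Home, it is at x -20 mm in the gauge's frame; it slides along the gauge's -x by up to 110 mm. The spring pulls it home with 3.5 N plus 0.7 N per 10 mm pulled out.
- handle_top (a point): Centre of the top of the slide's black handle tab: 12 mm thick along x, 32 mm wide along y, reaching from 38 to 98 mm above the table. Nothing else within 70 mm of it is higher than 50 mm above the table.
- pointer (a point): Tip of the slide's pointer: a black 4 mm wide finger that sticks out of the carriage's +y side, 38 mm above the table, in line with the middle of the handle tab. Moves with the slide; axes as the gauge's.
- mark (a point): Tip of the index mark: a black 4 mm wide finger pointing to the slide from the middle of a small clamped rider (24 x 14 mm) on the rail along the gauge's +y side, 38 mm above the table; axes as the gauge's. The slide is at the mark when pointer and mark have the same x in the gauge's frame; at the start the mark lies 40 to 85 mm along -x from the pointer.
- stylus: Rigid stylus, 112 mm long, 30 to 55 g, upright in its stand, tip down. Origin: centre of the tip end; z towards the grip. From the tip: 20 mm of 5 mm rod, 22 mm of 8 mm rod, black collar 20 mm across from 42 to 47 mm, then aluminium grip 12 mm across up to 112 mm. In the stand the collar rests on the stand's top, so the tip is 13 mm above the table.
- stand: White block 60 x 60 mm, 55 mm tall, fixed to the table, with one upright hole of 13 mm diameter, 50 mm deep, in the middle of its top. Origin: centre of its underside. It may stand on either side of the gauge.
- stand_mouth (a point): Centre of the hole's mouth, on the stand's top, 55 mm above the table; z up.
- parts_cup: Bystander: loose white cup, 70 mm across, 50 mm tall. Origin: centre of its underside.
- jar: Bystander: loose closed glass jar, 56 mm across, 60 mm tall. Origin: centre of its underside.
- bottle: Bystander: loose white bottle, 44 mm across, 110 mm tall. Origin: centre of its underside.
- screwdriver: Bystander: loose screwdriver with black handle, 160 mm long, lying along its x axis. Origin under its middle.
- loupe: Bystander: loose black eye loupe, 36 mm across, 28 mm tall. Origin: centre of its underside.
- bezel: Bystander: loose steel ring, 48 mm across, 8 mm tall. Origin: centre of its underside.
There are look-alikes about, which are no part of the job. What is shaped like the stand but blue or green is not meant.

How it is judged:
By the outcome, as a careful person would: the job done as asked, in the order asked, and still so for the second after the job is handed in, while the arm keeps its last pose, push and grip.
It also fails if it takes over 53 s, if anything falls off the work surface, if the arm or the gripper's body presses on something with over 40 N, if the wrist force passes 120 N, or if a joint passes its speed limit or range.

## Working session

There is one attempt and no reset: what is moved stays moved. The work goes in short steps, Python scripts to look and compute and a tool call to move; the robot and the scene stay as the last step left them, time stands still between calls to the robot, and variables do not carry over. Pictures are saved under pics/ and viewed, and the job is handed in when it is done.

Besides the shell and the picture viewer there is one more tool, called after "Request:" as a command line: name --pt "numbers of a row" for each row, then --argument value for the rest. move_arm: Moves the arm, as the interface text tells. Its arguments: {"type":"object","properties":{"deltas":{"type":"array","items":{"type":"array","items":{"type":"number"}}}},"required":["deltas"]}

```bash
ls; mkdir -p pics
python3 - <<'E'
from workcell import *
import cv2
o=get_obs();print(o)
for n in("scene","top"):
    im=get_image(n);cv2.imwrite(f"pics/{n}0.png",im)
    c=calibration(n);print(n,c)
E
```

```text
pics
{'t': 0.0, 'qpos': array([-1.16099587e+00,  4.23826419e-01,  1.63066884e+00, -4.00890791e-05,
        1.08860666e+00, -1.89919832e-02]), 'qvel': array([-4.19367999e-05, -1.19680620e-03,  2.04251463e-03, -7.77580135e-04,
       -5.88941985e-04,  2.56143023e-04]), 'joint_torque': array([-1.49622396e-03, -5.44634485e+01, -2.73665106e+01,  6.44056569e-02,
        2.28396471e-02, -1.34722177e-04]), 'ee_pos': array([ 259.66656268, -567.92625094,  235.91900234]), 'orientation': array([-3.06821982e+00, -6.68112449e-01,  5.14779189e-04]), 'ft_force': array([ 0.26049003, -0.00653878, -0.37882322]), 'moment': array([-0.00274525,  0.00601412, -0.03401792]), 'width': 88.14909953394091}
scene {'intrinsics': array([[449.42542473,   0.        , 287.6469428 ],
       [  0.        , 449.42542473, 210.36209458],
       [  0.        ,   0.        ,   1.        ]]), 'distortion': array([-0.04759801,  0.        ,  0.        ,  0.        ,  0.        ]), 'world_to_cam': array([[ 5.49337878e-01,  8.35545876e-01, -9.53863473e-03,
        -2.64292489e+02],
       [ 6.06145414e-01, -4.06321808e-01, -6.83732642e-01,
        -2.52433648e+02],
       [-5.75165744e-01,  3.69818439e-01, -7.29670260e-01,
         1.62949225e+03],
       [ 0.00000000e+00,  0.00000000e+00,  0.00000000e+00,
         1.00000000e+00]])}
top {'intrinsics': array([[402.80015527,   0.        , 282.99073501],
       [  0.        , 402.80015527, 206.72361285],
       [  0.        ,   0.        ,   1.        ]]), 'distortion': array([-0.07001002,  0.        ,  0.        ,  0.        ,  0.        ]), 'world_to_cam': array([[-2.53393015e-02, -9.99678907e-01,  4.30897045e-05,
         9.45964993e+00],
       [-9.84165534e-01,  2.49385130e-02, -1.75488665e-01,
         5.42358475e+02],
       [ 1.75431242e-01, -4.48916760e-03, -9.84481451e-01,
         1.09985211e+03],
       [ 0.00000000e+00,  0.00000000e+00,  0.00000000e+00,
         1.00000000e+00]])}
```

View pics/scene0.png

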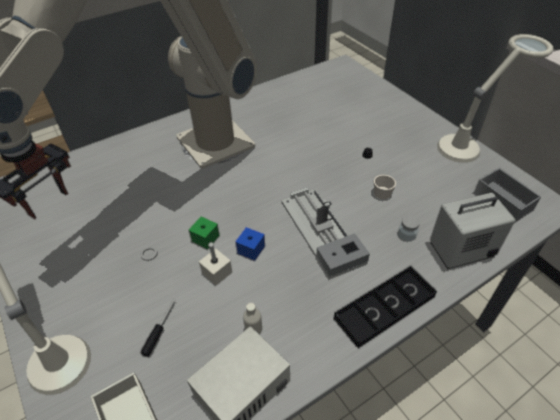

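View pics/top0.png

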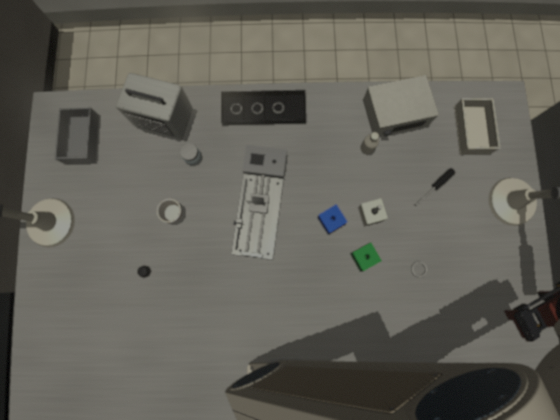

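Run:
```python
from workcell import *
for cam in("top","scene"):
    for n in("stylus","stand_mouth","well","handle_top","pointer","mark","gauge"):
        r=place_of(cam,n)
        print(cam,n,[(round(d["conf"],2),[round(float(v),1) for v in d["location"]]) for d in r[:3]])
print(get_obs()["t"])
```

```text
top stylus [(0.5, [520.2, -264.4, 12.5])]
top stand_mouth [(0.91, [505.3, -142.3, 53.4]), (0.82, [523.1, -261.1, 55.6]), (0.7, [392.1, -234.8, 52.9])]
top well [(0.6, [673.6, 15.3, 49.3])]
top handle_top [(0.59, [554.1, 62.2, 96.3])]
top pointer [(0.58, [563.1, 106.9, 36.9])]
top mark [(0.64, [501.2, 113.8, 38.9]), (0.35, [356.7, -393.1, -0.9]), (0.16, [563.4, 107.1, 37.4])]
top gauge [(0.7, [578.4, 62.8, 2.4]), (0.2, [523.4, -259.9, 57.2])]
scene stylus [(0.6, [498.1, 110.8, 36.5]), (0.45, [520.2, -261.8, 11.6])]
scene stand_mouth [(0.73, [503.5, -138.0, 54.2]), (0.68, [392.9, -233.1, 50.3]), (0.67, [524.4, -260.6, 52.5])]
scene well [(0.79, [674.8, 19.4, 51.3])]
scene handle_top [(0.64, [555.5, 63.6, 96.6]), (0.19, [552.0, 66.9, 1.0])]
scene pointer [(0.67, [564.9, 104.1, 41.4])]
scene mark [(0.75, [600.0, -455.5, -0.1]), (0.43, [495.6, 109.1, 38.9])]
scene gauge [(0.78, [578.2, 65.2, -1.9])]
0.8
```

```bash
cat > h.py <<'E'
import numpy as np, cv2
from workcell import *
def ray(cam,uv,z):
    c=calibration(cam)
    p=cv2.undistortPoints(np.array([[uv]],float),c["intrinsics"],c["distortion"])[0,0]
    T=c["world_to_cam"];R=T[:3,:3];C=-R.T@T[:3,3]
    d=R.T@np.array([p[0],p[1],1]);return C+d*(z-C[2])/d[2]
def proj(cam,P):
    c=calibration(cam);T=c["world_to_cam"]
    return cv2.projectPoints(np.atleast_2d(np.array(P,float)),cv2.Rodrigues(T[:3,:3])[0],T[:3,3],c["intrinsics"],c["distortion"])[0][:,0]
def crop(im,x0,y0,w,h,s,fn,pts=()):
    c=cv2.resize(im[y0:y0+h,x0:x0+w],None,fx=s,fy=s,interpolation=cv2.INTER_CUBIC)
    for p in pts: cv2.drawMarker(c,(int((p[0]-x0+.5)*s),int((p[1]-y0+.5)*s)),(0,0,255),cv2.MARKER_CROSS,9,1)
    cv2.imwrite(fn,c)
E
python3 - <<'E'
from h import *
t=cv2.imread("pics/top0.png");s=cv2.imread("pics/scene0.png")
crop(t,225,140,70,75,8,"pics/tg.png"); crop(t,225,195,70,70,8,"pics/tg2.png")
crop(t,350,190,40,40,12,"pics/ts.png")
crop(s,275,180,100,100,6,"pics/sg.png"); crop(s,190,230,50,55,10,"pics/ss.png")
a=np.hstack([cv2.imread("pics/tg.png")[:560],cv2.resize(cv2.imread("pics/ts.png"),(240,560))])
E
```

```text
(no output)
```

View pics/tg.png

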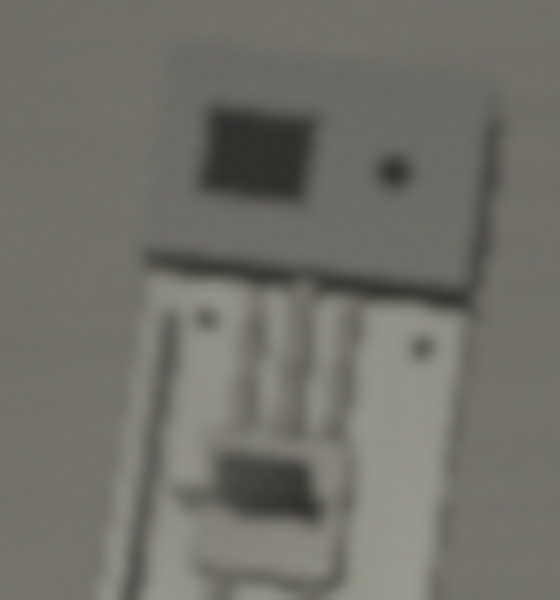

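View pics/tg2.png

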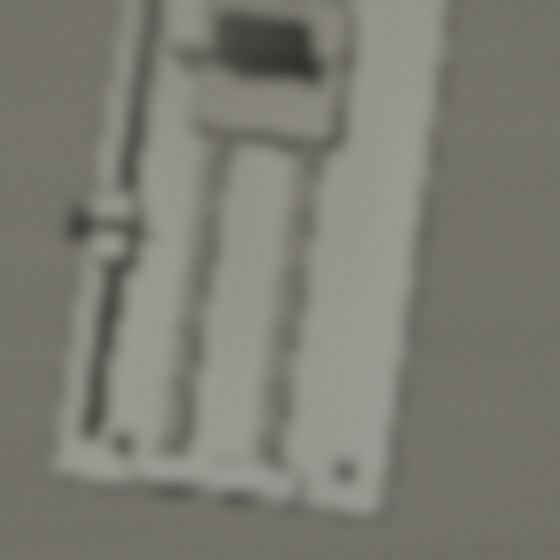

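View pics/ts.png

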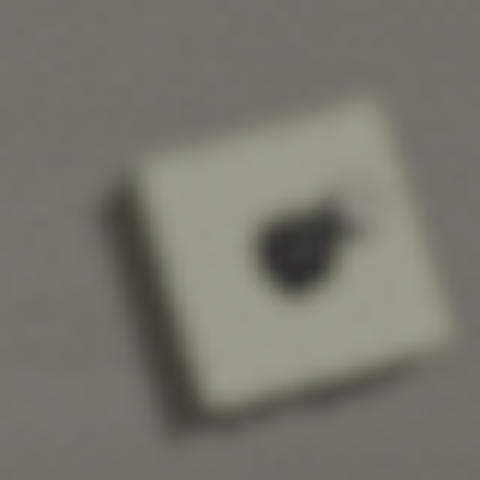

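View pics/sg.png

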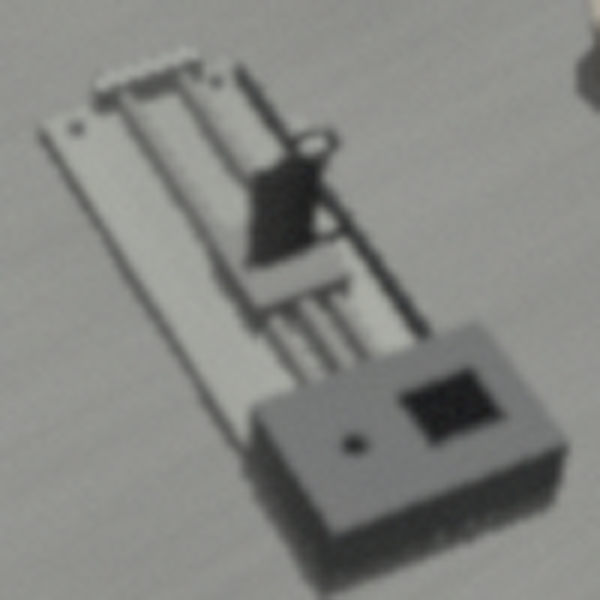

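View pics/ss.png

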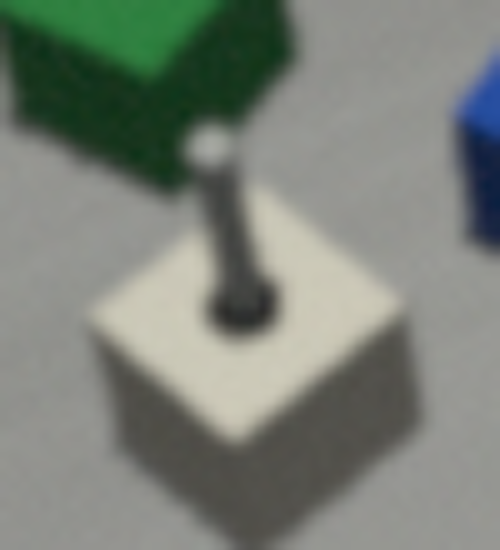

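Run:
```python
from h import *
def P(cam,x0,y0,s,pts,z):
    return np.array([ray(cam,(x0+p[0]/s-.5,y0+p[1]/s-.5),z)[:2] for p in pts]).round(1)
a=P("top",350,190,12,[(137,165),(375,98),(452,335),(210,410)],55);print("stand top",a.tolist(),a.mean(0))
a=P("scene",190,230,10,[(90,318),(235,440),(405,305),(258,185)],55);print("stand scene",a.tolist(),a.mean(0))
print("grip top", P("top",350,190,12,[(362,208)],125),P("scene",190,230,10,[(210,150)],125))
print("collar", P("top",350,190,12,[(297,252)],58),P("scene",190,230,10,[(242,300)],58))
print("well",P("top",225,140,8,[(394,172)],50),P("scene",275,180,6,[(355,443)],50))
h1=P("top",225,140,8,[(168,45),(500,85),(466,295),(150,250)],50);print("head top",h1.tolist(),h1.mean(0))
h2=P("scene",275,180,6,[(252,405),(478,322),(568,447),(330,533)],50);print("head scene",h2.tolist(),h2.mean(0))
print("base low corners top",P("top",225,195,8,[(57,465),(375,512)],14).tolist())
print("handle top face pts",P("top",225,140,8,[(218,455),(308,465)],98).tolist())
print("ptr",P("top",225,140,8,[(175,493)],38),"mark",P("top",225,195,8,[(143,230)],38),"rider",P("top",225,195,8,[(110,226)],38))
```

```text
stand top [[545.6, -226.0], [560.4, -284.0], [502.9, -298.4], [486.7, -239.8]] [ 523.9  -262.05]
stand scene [[502.7, -296.9], [559.3, -282.5], [545.3, -224.9], [487.2, -239.0]] [ 523.625 -260.825]
grip top [[ 521.9 -261.6]] [[ 524.9 -261.9]]
collar [[ 523.2 -262.1]] [[ 522.  -261.1]]
well [[677.7  19.1]] [[677.4  20. ]]
head top [[728.2, 100.9], [709.7, -20.2], [631.0, -5.8], [650.7, 108.0]] [679.9    45.725]
head scene [[634.0, -5.7], [652.7, 111.0], [732.5, 98.1], [710.8, -19.1]] [682.5    46.075]
base low corners top [[417.9, 147.0], [398.3, 32.7]]
handle top face pts [[564.4, 80.7], [560.2, 50.0]]
ptr [[563.3 100.8]] mark [[499.2 112.9]] rider [[500.9 124.6]]
```

```bash
cat >> h.py <<'E'
from scipy.spatial.transform import Rotation as Ro
import sys
def go(x,y,z,yaw=None):
    o=get_obs();R=Ro.from_rotvec(o["orientation"]).as_matrix()
    d=R.T@(np.array([x,y,z])-o["ee_pos"])/1000
    jy=np.degrees(np.arctan2(R[1,1],R[0,1]))
    r=0 if yaw is None else -np.radians((yaw-jy+90)%180-90)
    print("t",round(o["t"],2),"pos",o["ee_pos"].round(1),"jaw",round(jy,2),"tz",R[:,2].round(4),"F",o["ft_force"].round(1),"w",round(o["width"],1),"q6",o["qpos"][5].round(2))
    print("delta",d.round(4),"roll",round(r,4))
E
python3 -c "
from h import *
go(523.3,-261.5,190)"
```

```text
t 0.8 pos [ 259.8 -568.4  236.7] jaw -65.43 tz [-0. -0. -1.] F [-0.6 -0.7  0.3] w 87.8 q6 -0.02
delta [ 0.3672 -0.1696  0.0467] roll 0
```

Request:
move_arm --pt "0 0.037 -0.017 0.005 0" --pt "0 0.074 -0.034 0.01 0" --pt "0 0.111 -0.051 0.015 0" --pt "0 0.148 -0.068 0.02 0" --pt "0 0.185 -0.085 0.024 0"

```text
t: 1.22
ee_pos: [393.6, -412.7, 212.5]
orientation: [3.07, 0.667, 0.0]
ft_force: [0.5, -0.9, -0.6]
width: 87.9
```

Request:
move_arm --pt "0 0.037 -0.017 0.005 0" --pt "0 0.074 -0.034 0.01 0" --pt "0 0.111 -0.051 0.015 0" --pt "0 0.148 -0.068 0.02 0" --pt "0 0.1822 -0.0846 0.0227 0"

```text
t: 1.63
ee_pos: [524.4, -259.5, 189.6]
orientation: [-3.069, -0.669, 0.0]
ft_force: [0.1, -0.3, -0.3]
width: 87.6
```

```bash
python3 -c "
from h import *
go(523.3,-261.5,96)"
```

```text
t 1.63 pos [ 524.4 -259.5  189.6] jaw -65.42 tz [-1.e-04  1.e-04 -1.e+00] F [ 0.1 -0.3 -0.3] w 87.6 q6 0.66
delta [-0.0019  0.0013  0.0936] roll 0
```

Request:
move_arm --pt "0 0 0 0.03 0" --pt "0 0 0 0.06 0" --pt "0 0 0 0.085 0" --pt "0 0 0 0.094 0" --pt "0 0 0 0.094 0"

```text
t: 2.05
ee_pos: [521.9, -260.7, 93.8]
orientation: [-3.067, -0.668, 0.005]
ft_force: [0.3, 0.2, 0.3]
width: 87.9
```

```bash
python3 -c "
from h import *
go(523.3,-261.5,96)
s=get_image('scene'); cv2.imwrite('pics/s1.png',s)
crop(s,140,190,150,110,5,'pics/s1c.png')"
```

```text
t 2.05 pos [ 521.9 -260.7   93.8] jaw -65.43 tz [-0.004   0.0021 -1.    ] F [0.3 0.2 0.3] w 87.9 q6 0.66
delta [ 0.0009  0.0013 -0.0022] roll 0
```

View pics/s1c.png

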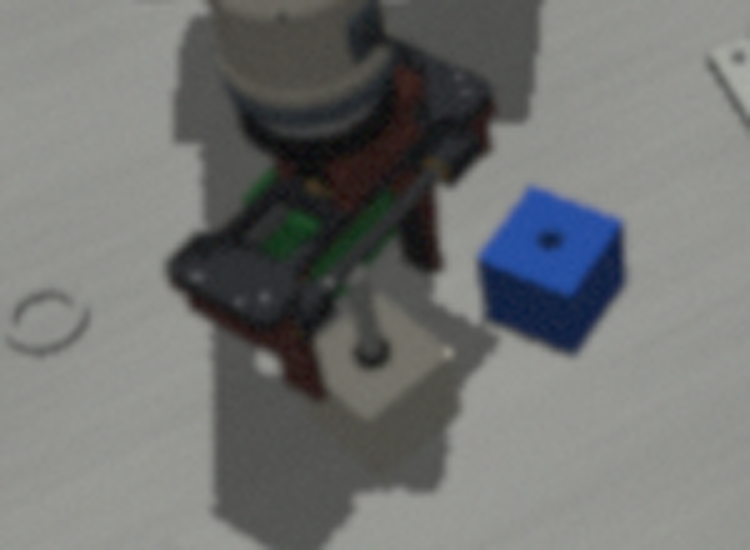

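Request:
move_arm --pt "0 0 0 0 0" --pt "255 0 0 0 0" --pt "255 0 0 0 0" --pt "255 0 0 0 0" --pt "255 0 0 0 0"

```text
t: 2.52
ee_pos: [523.7, -261.8, 96.9]
orientation: [3.069, 0.668, 0.002]
ft_force: [-1.5, -0.0, -0.8]
width: 64.7
```

Request:
move_arm --pt "255 0 0 0 0" --pt "255 0 0 0 0" --pt "255 0 0 0 0" --pt "255 0 0 0 0" --pt "255 0 0 0 0"

```text
t: 2.93
ee_pos: [523.3, -261.4, 95.9]
orientation: [-3.07, -0.669, 0.0]
ft_force: [0.6, 0.9, 0.3]
width: 31.2
```

```bash
python3 -c "
from h import *
go(523.3,-261.5,171)"
```

```text
t 2.93 pos [ 523.3 -261.4   95.9] jaw -65.43 tz [-2.e-04  1.e-04 -1.e+00] F [0.6 0.9 0.3] w 31.2 q6 0.66
delta [-0.      0.0001 -0.0751] roll 0
```

Request:
move_arm --pt "255 0 0 0 0" --pt "255 0 0 0 0" --pt "255 0 0 0 0" --pt "255 0 0 0 0" --pt "255 0 0 0 0"

```text
t: 3.35
ee_pos: [523.3, -261.5, 95.9]
orientation: [-3.07, -0.668, 0.0]
ft_force: [-0.2, 1.0, -1.0]
width: 11.4
```

```bash
python3 -c "
from h import *
go(523.3,-261.5,171)"
```

```text
t 3.35 pos [ 523.3 -261.5   95.9] jaw -65.43 tz [-1.e-04  0.e+00 -1.e+00] F [-0.2  1.  -1. ] w 11.4 q6 0.66
delta [-0.      0.     -0.0751] roll 0
```

Request:
move_arm --pt "255 0 0 -0.02 0" --pt "255 0 0 -0.045 0" --pt "255 0 0 -0.07 0" --pt "255 0 0 -0.08 0" --pt "255 0 0 -0.08 0"

```text
t: 3.77
ee_pos: [524.8, -262.2, 178.5]
orientation: [3.067, 0.668, 0.006]
ft_force: [-0.1, -0.5, -1.0]
width: 11.8
```

```bash
python3 -c "
from h import *
go(677.3,19.2,171)"
```

```text
t 3.77 pos [ 524.8 -262.2  178.5] jaw -65.43 tz [ 0.0044 -0.0023 -1.    ] F [-0.1 -0.5 -1. ] w 11.8 q6 0.66
delta [ 0.2557 -0.1926  0.0075] roll 0
```

Request:
move_arm --pt "255 0.02 -0.015 0 0" --pt "255 0.05 -0.037 0 0" --pt "255 0.08 -0.06 0 0" --pt "255 0.11 -0.082 0 0" --pt "255 0.14 -0.104 0 0"

```text
t: 4.18
ee_pos: [607.1, -107.1, 174.2]
orientation: [-3.069, -0.667, 0.003]
ft_force: [0.5, -0.9, -1.2]
width: 11.5
```

Request:
move_arm --pt "255 0.03 -0.022 0 0" --pt "255 0.06 -0.045 0 0" --pt "255 0.09 -0.067 0 0" --pt "255 0.11 -0.082 0.01 0" --pt "255 0.1168 -0.0872 0.025 0"

```text
t: 4.6
ee_pos: [679.2, 22.8, 150.2]
orientation: [-3.069, -0.673, -0.004]
ft_force: [-0.0, -0.0, -0.7]
width: 11.7
```

Request:
move_arm --pt "255 0 0 0 0" --pt "255 0 0 0 0" --pt "255 0 0 0 0" --pt "255 0 0 0 0"

```text
t: 4.93
ee_pos: [676.9, 17.6, 151.1]
orientation: [3.07, 0.666, -0.001]
ft_force: [0.0, 0.4, -0.2]
width: 11.4
```

```bash
python3 -c "
from h import *
go(677.3,19.2,145.9)
s=get_image('scene'); cv2.imwrite('pics/s2.png',s)
crop(s,275,170,100,110,6,'pics/s2c.png')
s=get_image('top'); cv2.imwrite('pics/t2.png',s)
crop(s,230,120,80,90,6,'pics/t2c.png')"
```

```text
t 4.93 pos [676.9  17.6 151.1] jaw -65.53 tz [-3.e-04 -2.e-04 -1.e+00] F [ 0.   0.4 -0.2] w 11.4 q6 1.15
delta [ 0.001  -0.0013  0.0052] roll 0
```

View pics/s2c.png

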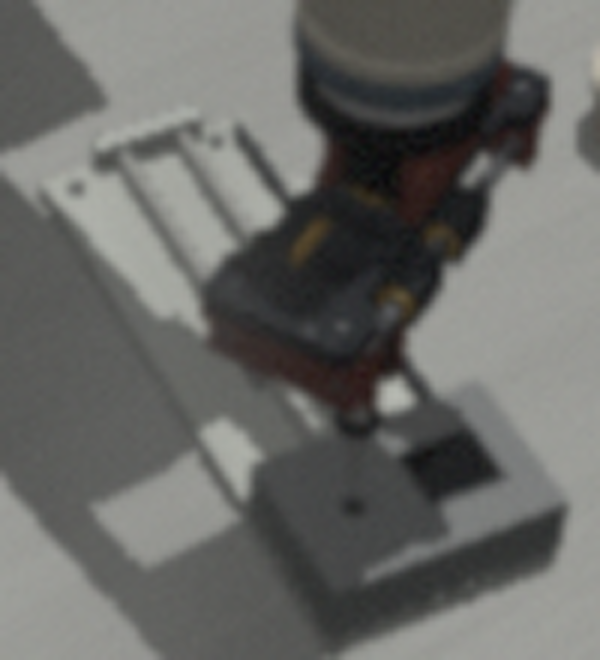

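View pics/t2c.png

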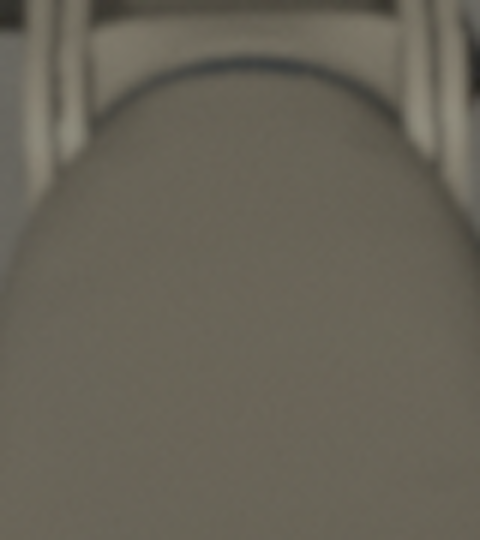

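```bash
python3 -c "
from h import *
go(677.3,19.2,145.9)
x,y,z=get_obs()['ee_pos'];tz=z-82.9
q=proj('scene',[[x,y,tz],[x,y,tz+44.5],[677.3,19.2,50]]);print((q-[275,170]+.5)*6, tz)
s=cv2.imread('pics/s2.png')
crop(s,315,225,40,40,16,'pics/s2d.png',q)"
```

```text
t 5.03 pos [677.3  17.8 151.6] jaw -65.53 tz [ 7.e-04 -1.e-04 -1.e+00] F [ 0.4  1.9 -0.5] w 11.4 q6 1.15
delta [ 0.0006 -0.0013  0.0057] roll 0
[[353.63247284 479.12805801]
 [360.35575564 415.24704073]
 [353.36999937 503.59531265]] 68.73466847082807
```

View pics/s2d.png

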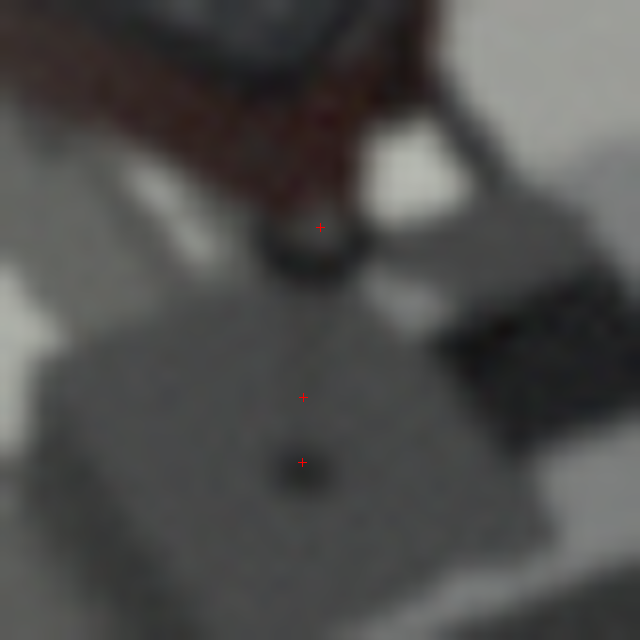

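Request:
move_arm --pt "255 0.0015 -0.0018 0 0" --pt "255 0.0015 -0.0018 0.006 0" --pt "255 0.0015 -0.0018 0.015 0" --pt "255 0.0015 -0.0018 0.021 0" --pt "255 0.0015 -0.0018 0.021 0"

```text
t: 5.45
ee_pos: [676.6, 21.4, 127.7]
orientation: [-3.069, -0.668, 0.005]
ft_force: [-0.7, -0.5, 0.5]
width: 11.3
```

Request:
move_arm --pt "255 0 0 0 0" --pt "255 0 0 0 0"

```text
t: 5.62
ee_pos: [677.9, 21.5, 129.7]
orientation: [-3.07, -0.668, 0.001]
ft_force: [-0.2, -0.5, 0.0]
width: 11.2
```

```bash
python3 -c "
from h import *
go(677.8,19.8,121)
s=get_image('scene'); cv2.imwrite('pics/s3.png',s)
crop(s,315,225,40,40,16,'pics/s3d.png')"
```

```text
t 5.62 pos [677.9  21.5 129.7] jaw -65.43 tz [-4.e-04  0.e+00 -1.e+00] F [-0.2 -0.5  0. ] w 11.2 q6 1.16
delta [-0.0008  0.0015  0.0087] roll 0
```

View pics/s3d.png

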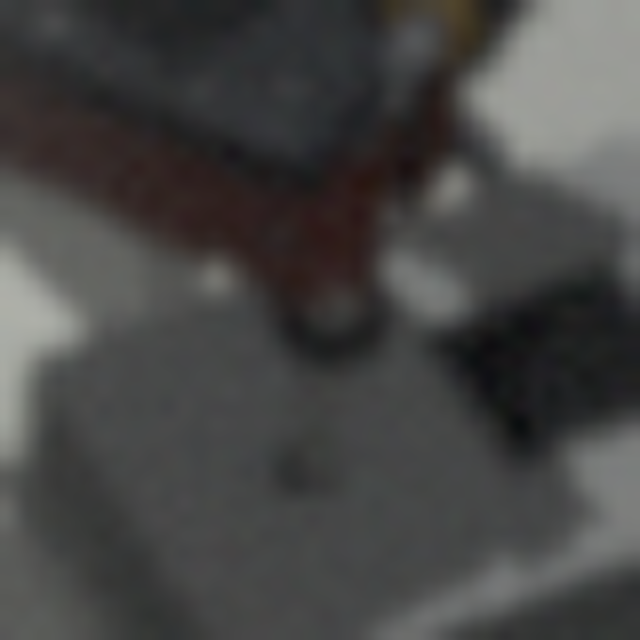

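Request:
move_arm --pt "255 -0.0012 0.0011 0 0" --pt "255 -0.0012 0.0011 0.001 0" --pt "255 -0.0012 0.0011 0.004 0" --pt "255 -0.0012 0.0011 0.004 0"

```text
t: 6.0
ee_pos: [677.1, 19.9, 125.6]
orientation: [-3.07, -0.668, 0.001]
ft_force: [0.8, -0.0, 0.0]
width: 11.7
```

```bash
python3 -c "
from h import *
go(677.2,20,121)
s=get_image('scene'); cv2.imwrite('pics/s4.png',s)
crop(s,315,225,40,40,16,'pics/s4d.png')"
```

```text
t 6.0 pos [677.1  19.9 125.6] jaw -65.44 tz [-5.e-04  0.e+00 -1.e+00] F [ 0.8 -0.   0. ] w 11.7 q6 1.15
delta [ 0.0001 -0.      0.0046] roll 0
```

View pics/s4d.png

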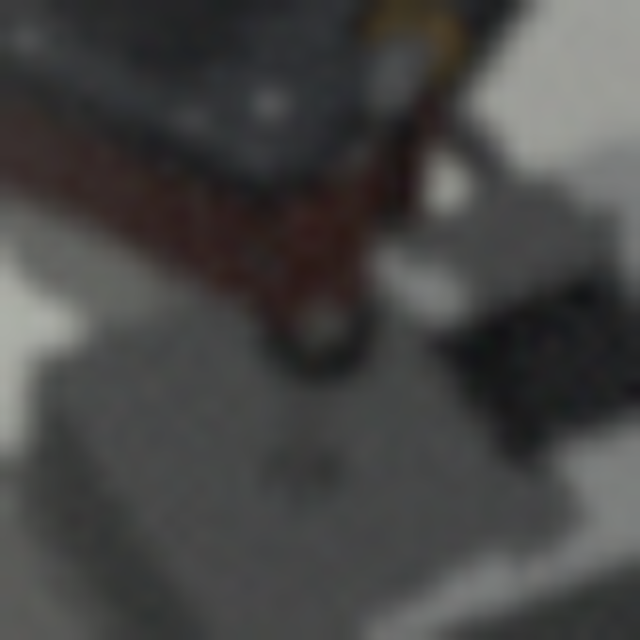

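Request:
move_arm --pt "255 0 0 0.002 0" --pt "255 0 0 0.004 0" --pt "255 0 0 0.005 0" --pt "255 0 0 0.005 0" --pt "255 0 0 0.005 0"

```text
t: 6.47
ee_pos: [677.6, 20.0, 121.2]
orientation: [3.07, 0.668, 0.001]
ft_force: [-0.1, 0.3, 4.1]
width: 11.5
```

```bash
python3 -c "
from h import *
go(677.2,20,121)"
```

```text
t 6.47 pos [677.6  20.  121.2] jaw -65.43 tz [ 4.e-04  0.e+00 -1.e+00] F [-0.1  0.3  4.1] w 11.5 q6 1.15
delta [-0.0003 -0.0002  0.0002] roll 0
```

Request:
move_arm --pt "255 0 0 0.001 0" --pt "255 0 0 0.0015 0" --pt "255 0 0 0.0015 0"

```text
t: 6.72
ee_pos: [677.8, 20.0, 120.6]
orientation: [3.069, 0.668, 0.002]
ft_force: [-1.3, -0.3, 8.1]
width: 11.6
```

```bash
python3 -c "
from h import *
go(677.2,20,121)"
```

```text
t 6.72 pos [677.8  20.  120.6] jaw -65.43 tz [ 1.1e-03  1.0e-04 -1.0e+00] F [-1.3 -0.3  8.1] w 11.6 q6 1.15
delta [-0.0006 -0.0003 -0.0004] roll 0
```

Request:
move_arm --pt "255 0 0 -0.01 0" --pt "255 0 0 -0.03 0" --pt "255 0 0 -0.05 0" --pt "255 0 0 -0.06 0" --pt "255 0 0 -0.06 0"

```text
t: 7.13
ee_pos: [678.8, 20.0, 182.2]
orientation: [3.069, 0.668, 0.007]
ft_force: [0.4, -0.2, -0.1]
width: 11.6
```

```bash
python3 -c "
from h import *
go(523.6,-261.4,160)"
```

```text
t 7.13 pos [678.8  20.  182.2] jaw -65.43 tz [ 4.5e-03  1.0e-04 -1.0e+00] F [ 0.4 -0.2 -0.1] w 11.6 q6 1.15
delta [-0.2583  0.1913  0.0215] roll 0
```

Request:
move_arm --pt "255 -0.02 0.015 0 0" --pt "255 -0.05 0.037 0 0" --pt "255 -0.08 0.06 0 0" --pt "255 -0.11 0.082 0 0" --pt "255 -0.14 0.104 0 0"

```text
t: 7.55
ee_pos: [591.6, -133.8, 178.2]
orientation: [-3.069, -0.669, 0.002]
ft_force: [-0.0, 0.1, 0.2]
width: 11.7
```

Request:
move_arm --pt "255 -0.03 0.022 0 0" --pt "255 -0.06 0.045 0 0" --pt "255 -0.09 0.067 0 0" --pt "255 -0.11 0.082 0 0" --pt "255 -0.1171 0.0879 0 0"

```text
t: 7.97
ee_pos: [520.9, -263.9, 178.4]
orientation: [-3.07, -0.664, 0.003]
ft_force: [-0.2, 0.2, 0.4]
width: 11.3
```

Request:
move_arm --pt "255 0 0 0.01 0" --pt "255 0 0 0.025 0" --pt "255 0 0 0.025 0" --pt "255 0 0 0.025 0" --pt "255 0 0 0.025 0"

```text
t: 8.38
ee_pos: [523.8, -260.4, 154.1]
orientation: [-3.069, -0.67, 0.001]
ft_force: [0.2, 0.2, -0.2]
width: 11.1
```

```bash
python3 -c "
from h import *
go(523.3,-261.5,96)
s=get_image('scene'); cv2.imwrite('pics/s5.png',s)
x,y,z=get_obs()['ee_pos']
q=proj('scene',[[x,y,z-82.9],[x,y,z-38.4],[523.7,-261.4,55]])
crop(s,190,235,50,45,14,'pics/s5d.png',q)"
```

```text
t 8.38 pos [ 523.8 -260.4  154.1] jaw -65.35 tz [-5.e-04  4.e-04 -1.e+00] F [ 0.2  0.2 -0.2] w 11.1 q6 0.66
delta [-0.0009  0.0008  0.0581] roll 0
```

View pics/s5d.png

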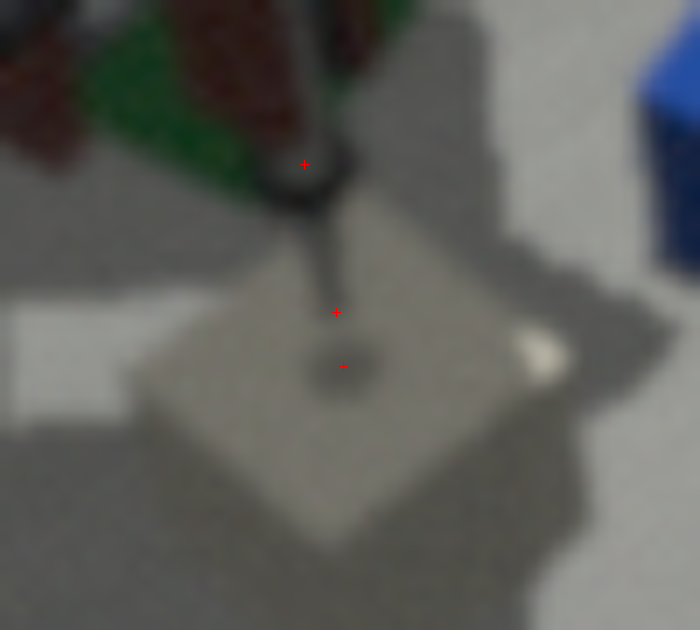

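Request:
move_arm --pt "255 0 0 0.01 0" --pt "255 0 0 0.025 0" --pt "255 0 0 0.04 0" --pt "255 0 0 0.052 0" --pt "255 0 0 0.056 0"

```text
t: 8.85
ee_pos: [522.5, -260.7, 96.5]
orientation: [-3.068, -0.669, 0.003]
ft_force: [-0.5, 0.0, -0.2]
width: 11.4
```

Request:
move_arm --pt "255 0 0 0.001 0" --pt "255 0 0 0.002 0" --pt "255 0 0 0.002 0"

```text
t: 9.1
ee_pos: [523.7, -261.6, 96.8]
orientation: [3.069, 0.668, 0.001]
ft_force: [-0.3, 0.5, -0.0]
width: 11.8
```

```bash
python3 -c "
from h import *
go(523.3,-261.5,96)"
```

```text
t 9.1 pos [ 523.7 -261.6   96.8] jaw -65.43 tz [ 7.e-04 -3.e-04 -1.e+00] F [-0.3  0.5 -0. ] w 11.8 q6 0.66
delta [-0.0003 -0.0003  0.0008] roll 0
```

Request:
move_arm --pt "255 0 0 0.0006 0" --pt "255 0 0 0.0006 0" --pt "120 0 0 0.0006 0" --pt "120 0 0 0.0006 0" --pt "120 0 0 0.0006 0"

```text
t: 9.52
ee_pos: [523.4, -261.5, 96.1]
orientation: [3.069, 0.668, 0.001]
ft_force: [0.0, -0.2, -0.2]
width: 28.4
```

Request:
move_arm --pt "120 0 0 0 0" --pt "120 0 0 0 0" --pt "120 0 0 0 0"

```text
t: 9.77
ee_pos: [523.3, -261.5, 95.9]
orientation: [3.07, 0.668, 0.0]
ft_force: [-0.0, 0.4, 0.9]
width: 45.4
```

```bash
python3 -c "
from h import *
go(523.3,-261.5,96)"
```

```text
t 9.77 pos [ 523.3 -261.5   95.9] jaw -65.43 tz [ 1.e-04 -0.e+00 -1.e+00] F [-0.   0.4  0.9] w 45.4 q6 0.66
delta [-0.      0.     -0.0001] roll 0
```

Request:
move_arm --pt "0 0 0 -0.02 0" --pt "0 0 0 -0.05 0" --pt "0 0 0 -0.08 0" --pt "0 0 0 -0.09 -0.05" --pt "0 0.015 -0.026 -0.09 -0.15"

```text
t: 10.18
ee_pos: [528.4, -235.5, 189.6]
orientation: [3.005, 0.893, 0.008]
ft_force: [0.2, 0.5, 0.0]
width: 75.9
```

```bash
python3 -c "
from h import *
go(557,66,165,-9.3)"
```

```text
t 10.18 pos [ 528.4 -235.5  189.6] jaw -56.9 tz [ 0.007  -0.0044 -1.    ] F [0.2 0.5 0. ] w 75.9 q6 0.55
delta [ 0.1885 -0.2372  0.0235] roll -0.8307
```

Request:
move_arm --pt "0 0.022 -0.028 0 -0.12" --pt "0 0.044 -0.056 0 -0.24" --pt "0 0.066 -0.084 0 -0.36" --pt "0 0.088 -0.112 0 -0.48" --pt "0 0.11 -0.138 0 -0.6"

```text
t: 10.6
ee_pos: [542.4, -54.2, 186.0]
orientation: [-2.606, -1.754, -0.0]
ft_force: [-0.6, -0.0, -0.1]
width: 87.8
```

```bash
python3 -c "
from h import *
go(557,66,165,-9.3)"
```

```text
t 10.6 pos [542.4 -54.2 186. ] jaw -22.13 tz [-0.e+00  1.e-04 -1.e+00] F [-0.6 -0.  -0.1] w 87.8 q6 0.26
delta [ 0.1168 -0.0318  0.021 ] roll -0.2239
```

Request:
move_arm --pt "0 0.036 -0.009 0 -0.1" --pt "0 0.07 -0.018 0 -0.22" --pt "0 0.1 -0.027 0 -0.224" --pt "0 0.1168 -0.0318 0 -0.224" --pt "0 0.1168 -0.0318 0 -0.224"

```text
t: 11.02
ee_pos: [558.3, 67.4, 186.0]
orientation: [-2.396, -2.031, -0.001]
ft_force: [-0.3, 0.1, 0.1]
width: 87.9
```

Request:
move_arm --pt "0 0 0 0 0" --pt "0 0 0 0 0" --pt "0 0 0 0 0"

```text
t: 11.27
ee_pos: [557.8, 63.0, 185.8]
orientation: [-2.401, -2.026, 0.001]
ft_force: [-0.3, -0.3, 0.2]
width: 87.7
```

```bash
python3 -c "
from h import *
go(557,66,76,-9.3)
s=get_image('scene'); cv2.imwrite('pics/s6.png',s)
crop(s,190,170,190,130,4,'pics/s6d.png')"
```

```text
t 11.27 pos [557.8  63.  185.8] jaw -9.7 tz [-3.e-04 -2.e-04 -1.e+00] F [-0.3 -0.3  0.2] w 87.7 q6 0.26
delta [ 0.0028 -0.0013  0.1098] roll -0.0069
```

View pics/s6d.png

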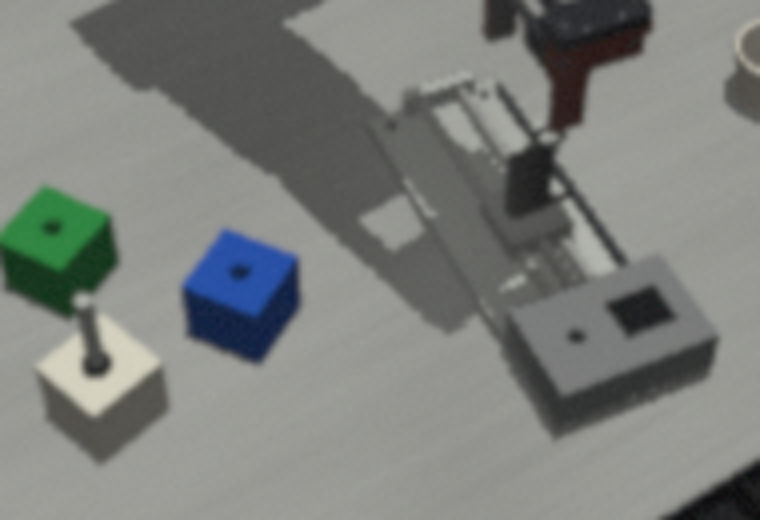

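Run:
```python
from h import *
yaw=np.radians(-9.3);X=np.array([np.cos(yaw),np.sin(yaw)]);Y=np.array([-X[1],X[0]]);O=np.array([578.6,63.2])
k=6
gx=np.arange(-115,0,1/k);gy=np.arange(75,10,-1/k)
GX,GY=np.meshgrid(gx,gy)
W=O+GX[...,None]*X+GY[...,None]*Y
P=np.dstack([W,np.full(GX.shape,38.)]).reshape(-1,3)
for cam,f in(("top","pics/top0.png"),("scene","pics/scene0.png"),("scene","pics/s6.png")):
    q=proj(cam,P).reshape(GX.shape+(2,)).astype(np.float32)
    im=cv2.imread(f)
    r=cv2.remap(im,q,None,cv2.INTER_CUBIC)
    r=cv2.convertScaleAbs(r,alpha=1.3)
    for t in range(-110,0,10): cv2.line(r,(int((t+115)*k),0),(int((t+115)*k),6),(0,0,255),1)
    for t in range(20,75,10): cv2.line(r,(0,int((75-t)*k)),(6,int((75-t)*k)),(0,0,255),1)
    cv2.imwrite("pics/rect_"+f[5:-4]+".png",r);print(r.shape)
```

```text
(390, 690, 3)
(390, 690, 3)
(390, 690, 3)
```

View pics/rect_top0.png

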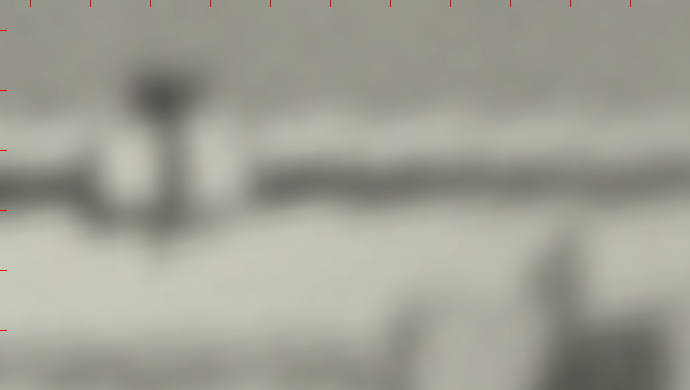

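View pics/rect_scene0.png

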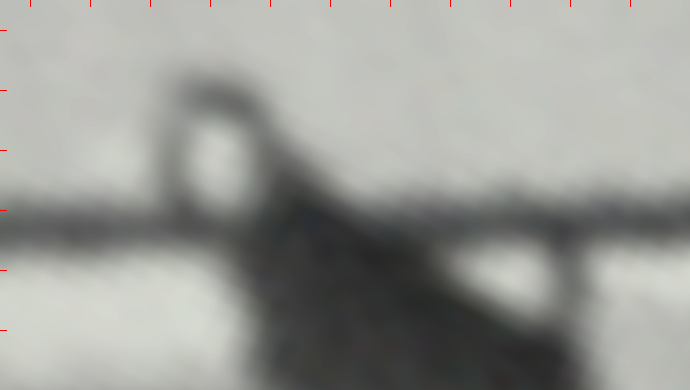

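View pics/rect_s6.png

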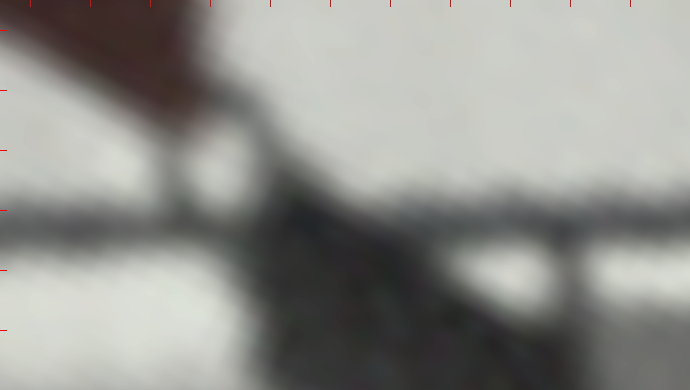

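Run:
```python
from h import *
k=6
def prof(f,r0,r1,c0,c1):
    g=cv2.cvtColor(cv2.imread(f),cv2.COLOR_BGR2GRAY).astype(float)
    out=[]
    for r in range(r0,r1,10):
        p=g[r:r+10,c0:c1].mean(0);b=np.linspace(p[0],p[-1],len(p));d=np.clip(b-p,0,None)
        m=d>0.5*d.max();out.append((r,round(-115+(c0+(d*m*np.arange(len(p))).sum()/(d*m).sum()+.0)/k,2),round(d.max())))
    return out
T="pics/rect_top0.png";S="pics/rect_scene0.png"
print("top mark",prof(T,130,240,130,205));print("top ptr",prof(T,230,300,520,595))
print("sc mark",prof(S,120,190,135,215));print("sc ptr",prof(S,245,300,530,600))
print("sc6 mark",prof("pics/rect_s6.png",150,190,135,205));print("sc6 ptr",prof("pics/rect_s6.png",245,300,530,585))
```

```text
top mark [(130, np.float64(-86.83), 48), (140, np.float64(-86.65), 50), (150, np.float64(-86.42), 53), (160, np.float64(-86.33), 54), (170, np.float64(-86.27), 55), (180, np.float64(-86.34), 52), (190, np.float64(-86.42), 46), (200, np.float64(-86.59), 38), (210, np.float64(-86.91), 29), (220, np.float64(-87.26), 26), (230, np.float64(-87.58), 25)]
top ptr [(230, np.float64(-20.75), 19), (240, np.float64(-21.23), 26), (250, np.float64(-21.64), 32), (260, np.float64(-21.98), 34), (270, np.float64(-22.02), 36), (280, np.float64(-21.99), 35), (290, np.float64(-21.82), 33)]
sc mark [(120, np.float64(-86.06), 25), (130, np.float64(-86.04), 42), (140, np.float64(-86.14), 53), (150, np.float64(-86.34), 59), (160, np.float64(-86.4), 63), (170, np.float64(-86.32), 61), (180, np.float64(-85.84), 58)]
sc ptr [(245, np.float64(-20.91), 57), (255, np.float64(-20.74), 68), (265, np.float64(-20.49), 73), (275, np.float64(-20.16), 71), (285, np.float64(-20.13), 62), (295, np.float64(-20.33), 49)]
sc6 mark [(150, np.float64(-86.66), 53), (160, np.float64(-86.69), 61), (170, np.float64(-86.48), 62), (180, np.float64(-86.08), 58)]
sc6 ptr [(245, np.float64(-21.61), 43), (255, np.float64(-21.46), 44), (265, np.float64(-21.13), 43), (275, np.float64(-20.85), 38), (285, np.float64(-20.92), 32), (295, np.float64(-20.91), 27)]
```

```bash
python3 -c "
from h import *
go(557,66,76,-9.4)"
```

```text
t 11.32 pos [557.9  63.  185.8] jaw -9.72 tz [-2.e-04 -1.e-04 -1.e+00] F [1.  0.6 0. ] w 87.5 q6 0.26
delta [ 0.0029 -0.0014  0.1098] roll -0.0055
```

Request:
move_arm --pt "0 0.0028 -0.0014 0.025 -0.005" --pt "0 0.0028 -0.0014 0.055 -0.005" --pt "0 0.0028 -0.0014 0.085 -0.005" --pt "0 0.0028 -0.0014 0.105 -0.005" --pt "0 0.0028 -0.0014 0.11 -0.005"

```text
t: 11.73
ee_pos: [554.8, 65.9, 72.7]
orientation: [-2.394, -2.029, 0.007]
ft_force: [-0.6, 0.2, 0.3]
width: 87.9
```

Request:
move_arm --pt "0 0 0 0 0" --pt "0 0 0 0 0" --pt "0 0 0 0 0" --pt "0 0 0 0 0"

```text
t: 12.07
ee_pos: [558.2, 67.1, 77.4]
orientation: [2.394, 2.032, 0.004]
ft_force: [-0.8, -0.8, 0.1]
width: 88.0
```

```bash
python3 -c "
from h import *
go(557,66,76,-9.4)
s=get_image('scene'); cv2.imwrite('pics/s7.png',s)
crop(s,275,170,100,100,6,'pics/s7d.png')"
```

```text
t 12.07 pos [558.2  67.1  77.4] jaw -9.35 tz [ 2.7e-03  3.0e-04 -1.0e+00] F [-0.8 -0.8  0.1] w 88.0 q6 0.26
delta [-0.0013 -0.001   0.0014] roll 0.0008
```

View pics/s7d.png

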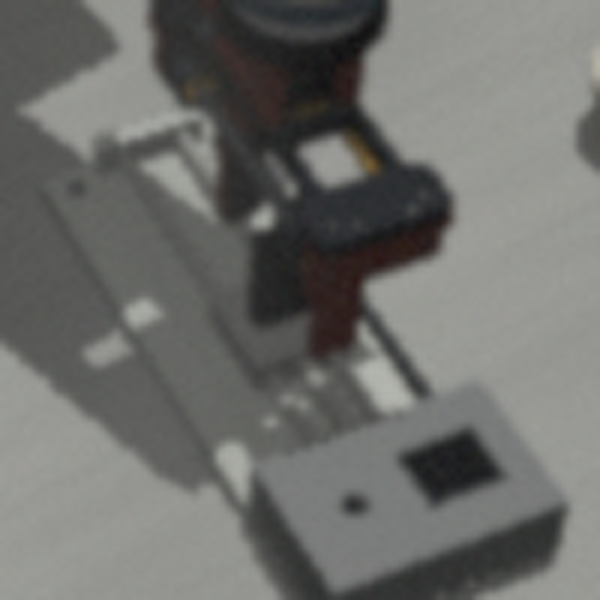

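Request:
move_arm --pt "255 0 0 0 0" --pt "255 0 0 0 0" --pt "255 0 0 0 0" --pt "255 0 0 0 0" --pt "255 0 0 0 0"

```text
t: 12.53
ee_pos: [557.0, 67.2, 75.9]
orientation: [-2.395, -2.033, -0.0]
ft_force: [0.1, -0.1, -0.5]
width: 57.9
```

Request:
move_arm --pt "255 0 0 0 0" --pt "255 0 0 0 0" --pt "255 0 0 0 0" --pt "255 0 0 0 0" --pt "255 0 0 0 0"

```text
t: 12.95
ee_pos: [557.1, 67.2, 75.8]
orientation: [-2.395, -2.033, 0.0]
ft_force: [0.4, -0.6, 0.1]
width: 24.3
```

```bash
python3 -c "
from h import *
go(557,66,76,-9.4)"
```

```text
t 12.95 pos [557.1  67.2  75.8] jaw -9.34 tz [-1.e-04 -0.e+00 -1.e+00] F [ 0.4 -0.6  0.1] w 24.3 q6 0.26
delta [-0.0012  0.0001 -0.0002] roll 0.0011
```

Request:
move_arm --pt "255 0 0 0 0" --pt "255 0 0 0 0" --pt "255 0 0 0 0" --pt "255 0 0 0 0" --pt "255 0 0 0 0"

```text
t: 13.37
ee_pos: [557.1, 67.2, 75.9]
orientation: [2.394, 2.034, -0.0]
ft_force: [0.5, 0.3, -0.7]
width: 11.9
```

```bash
python3 -c "
from h import *
go(557,66,76,-9.4)"
```

```text
t 13.37 pos [557.1  67.2  75.9] jaw -9.31 tz [ 1.e-04 -2.e-04 -1.e+00] F [ 0.5  0.3 -0.7] w 11.9 q6 0.26
delta [-0.0012  0.0001 -0.0001] roll 0.0016
```

Request:
move_arm --pt "255 0 -0.004 0 0" --pt "255 0 -0.012 0 0" --pt "255 0 -0.02 0 0" --pt "255 0 -0.027 0 0" --pt "255 0 -0.03 0 0"

```text
t: 13.78
ee_pos: [527.5, 71.8, 75.9]
orientation: [2.393, 2.033, 0.002]
ft_force: [5.3, -4.4, -6.3]
width: 12.2
```

```bash
cat >> h.py <<'E'
def pull():
    o=get_obs();d=o["ee_pos"][:2]-np.array([557.1,67.2]);a=np.radians(-9.3)
    X=np.array([np.cos(a),np.sin(a)]);print("pull",round(-d@X,2),"lat",round(d@np.array([-X[1],X[0]]),2))
E
python3 -c "
from h import *
go(557,66,76,-9.4);pull()"
```

```text
t 13.78 pos [527.5  71.8  75.9] jaw -9.31 tz [ 1.7e-03 -5.0e-04 -1.0e+00] F [ 5.3 -4.4 -6.3] w 12.2 q6 0.28
delta [-0.0009  0.0301 -0.0001] roll 0.0016
pull 29.98 lat -0.25
```

Request:
move_arm --pt "255 0 -0.008 0 0" --pt "255 0 -0.016 0 0" --pt "255 0 -0.024 0 0" --pt "255 0 -0.029 0 0" --pt "255 0 -0.031 0 0"

```text
t: 14.2
ee_pos: [497.4, 76.5, 75.9]
orientation: [2.392, 2.033, 0.002]
ft_force: [7.4, -6.1, -8.2]
width: 11.9
```

Request:
move_arm --pt "255 0 -0.001 0 0" --pt "255 0 -0.002 0 0" --pt "255 0 -0.003 0 0" --pt "255 0 -0.003 0 0" --pt "255 0 -0.003 0 0"

```text
t: 14.62
ee_pos: [495.0, 76.8, 75.9]
orientation: [2.393, 2.032, 0.002]
ft_force: [6.6, -7.4, -7.7]
width: 11.7
```

```bash
python3 -c "
from h import *
go(557,66,76,-9.4);pull()
s=get_image('scene'); cv2.imwrite('pics/s8.png',s)
crop(s,275,170,100,100,6,'pics/s8d.png')
s=get_image('top'); cv2.imwrite('pics/t8.png',s)
crop(s,200,140,120,130,5,'pics/t8d.png')"
```

```text
t 14.62 pos [495.   76.8  75.9] jaw -9.31 tz [ 2.5e-03 -9.0e-04 -1.0e+00] F [ 6.6 -7.4 -7.7] w 11.7 q6 0.3
delta [-0.0007  0.063   0.    ] roll 0.0016
pull 62.86 lat -0.52
```

View pics/s8d.png

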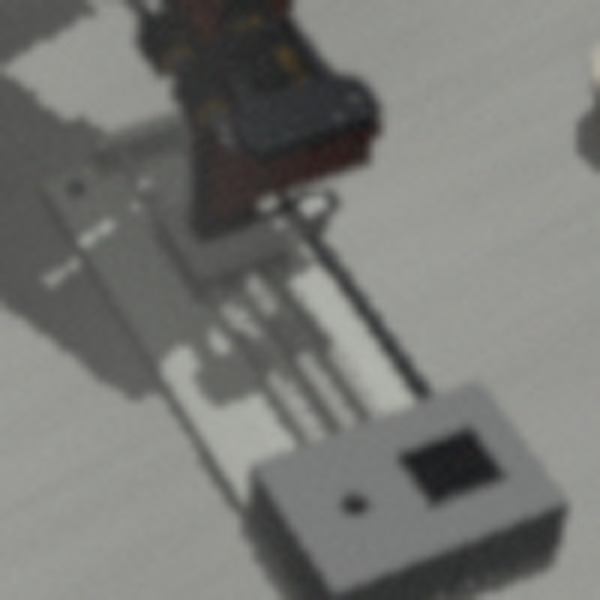

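View pics/t8d.png

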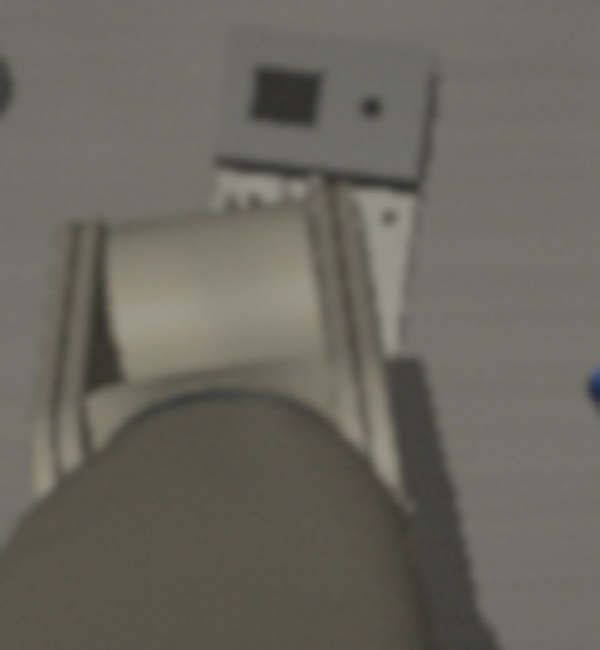

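```bash
cat > rect.py <<'E'
from h import *
def rect(f,out,yaw=-8.9,cam="scene",k=10,O=(578.6,63.2),x0=-115,x1=-50,y0=20,y1=75):
    a=np.radians(yaw);X=np.array([np.cos(a),np.sin(a)]);Y=np.array([-X[1],X[0]])
    GX,GY=np.meshgrid(np.arange(x0,x1,1/k),np.arange(y1,y0,-1/k))
    W=np.array(O)+GX[...,None]*X+GY[...,None]*Y
    q=proj(cam,np.dstack([W,np.full(GX.shape,38.)]).reshape(-1,3)).reshape(GX.shape+(2,)).astype(np.float32)
    r=cv2.remap(cv2.imread(f),q,None,cv2.INTER_CUBIC);r=cv2.convertScaleAbs(r,alpha=1.3)
    for t in range(x0//10*10+10,x1,10): cv2.line(r,(int((t-x0)*k),0),(int((t-x0)*k),10),(0,0,255),1)
    for t in range(y0//10*10+10,y1,10): cv2.line(r,(0,int((y1-t)*k)),(10,int((y1-t)*k)),(0,0,255),1)
    cv2.imwrite(out,r)
E
python3 - <<'E'
from rect import *
rect("pics/s8.png","pics/r8.png")
s=cv2.imread("pics/s8.png");crop(s,305,185,40,35,16,"pics/s8e.png")
E
```

```text
(no output)
```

View pics/r8.png

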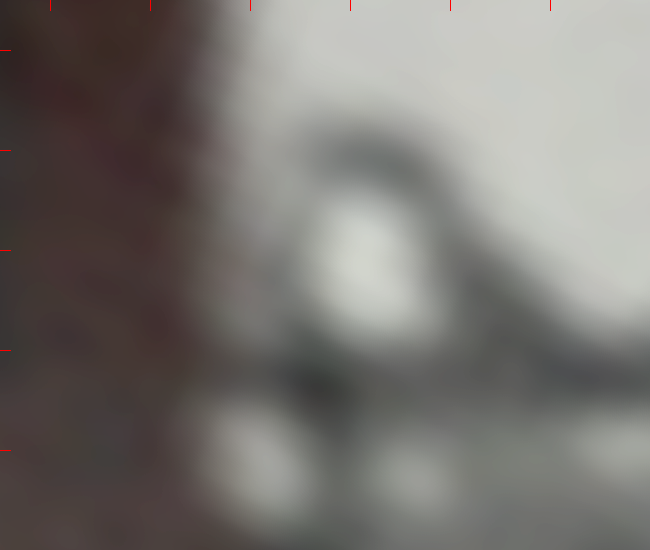

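View pics/s8e.png

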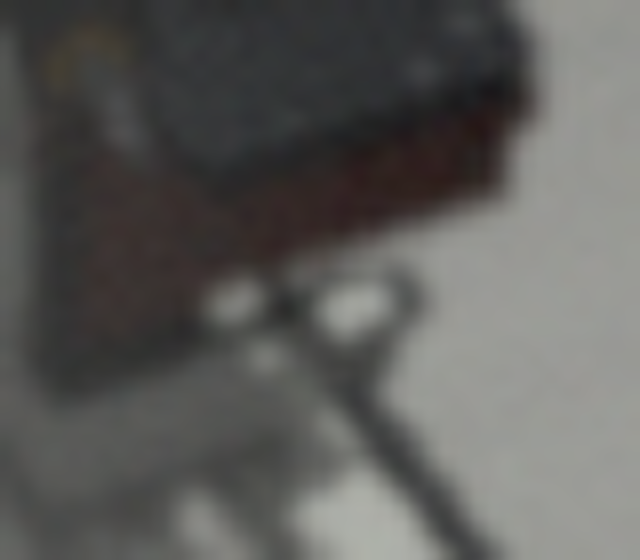

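Request:
move_arm --pt "255 -0.0002 -0.001 0 0" --pt "255 -0.0004 -0.002 0 0" --pt "255 -0.0005 -0.0027 0 0" --pt "255 -0.0005 -0.0027 0 0" --pt "255 -0.0005 -0.0027 0 0"

```text
t: 15.13
ee_pos: [492.5, 77.2, 75.9]
orientation: [2.393, 2.032, 0.003]
ft_force: [7.0, -4.4, -8.3]
width: 11.9
```

Run:
```python
from rect import *
go(557,66,76,-9.4);pull()
s=get_image('scene'); cv2.imwrite('pics/s9.png',s)
acc=s.astype(float)
for i in range(5): acc+=get_image('scene')
cv2.imwrite('pics/s9a.png',(acc/6).round().astype(np.uint8))
rect("pics/s9a.png","pics/r9.png")
crop(cv2.imread("pics/s9a.png"),305,185,40,35,16,"pics/s9e.png")
go(557,66,76,-9.4);pull()
```

```text
t 15.13 pos [492.5  77.2  75.9] jaw -9.32 tz [ 3.1e-03 -3.0e-04 -1.0e+00] F [ 7.  -4.4 -8.3] w 11.9 q6 0.3
delta [-0.0006  0.0654  0.0001] roll 0.0015
pull 65.34 lat -0.58
t 15.43 pos [492.5  77.2  75.9] jaw -9.32 tz [ 3.e-03 -3.e-04 -1.e+00] F [ 6.8 -2.8 -8. ] w 11.7 q6 0.3
delta [-0.0006  0.0654  0.0001] roll 0.0015
pull 65.34 lat -0.59
```

View pics/r9.png

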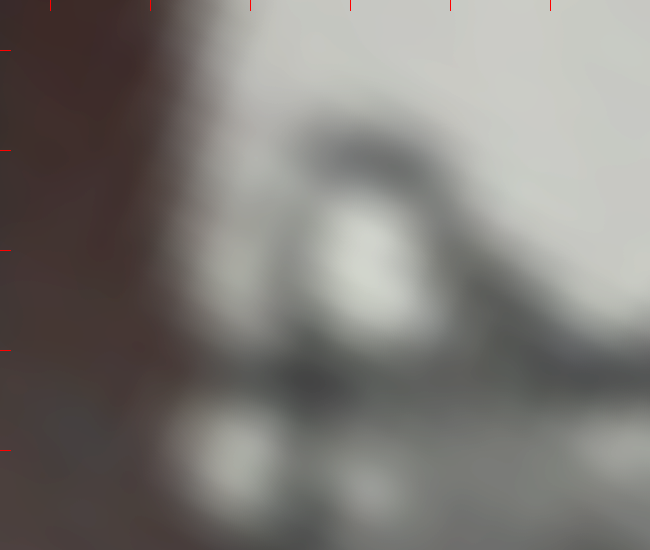

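View pics/s9e.png

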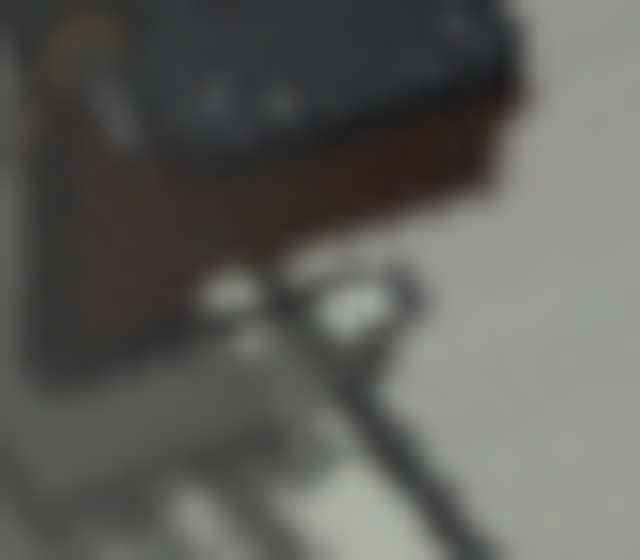

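Run:
```python
from rect import *
def prof(f,k,x0,rows,c0,c1,h=15):
    g=cv2.cvtColor(cv2.imread(f),cv2.COLOR_BGR2GRAY).astype(float)
    for r in rows:
        p=g[r:r+h,c0:c1].mean(0)
        i=np.argmin(p[20:-20])+20
        L=p[:i].max();Rr=p[i:].max();li=p[:i].argmax();ri=i+p[i:].argmax()
        # parabola-min & centroid between maxima
        b=np.interp(np.arange(len(p)),[li,ri],[L,Rr]);d=np.clip(b-p,0,None);d[:li]=0;d[ri:]=0;m=d>.5*d.max()
        print(r,"gy",75-(r+h/2)/k,"min",round(x0+(c0+i)/k,2),"cen",round(x0+(c0+(d*m*np.arange(len(p))).sum()/(d*m).sum())/k,2),"depth",round(d.max()),"maxpos",round(x0+(c0+li)/k,1),round(x0+(c0+ri)/k,1))
rect("pics/scene0.png","pics/r0m.png")
rect("pics/scene0.png","pics/r0p.png",x0=-50,x1=15)
print("mark now");prof("pics/r9.png",10,-115,range(200,330,20),200,400)
print("mark start");prof("pics/r0m.png",10,-115,range(200,330,20),200,400)
print("ptr now");prof("pics/r9.png",10,-115,range(420,510,15),180,420)
print("ptr home");prof("pics/r0p.png",10,-50,range(390,500,15),180,420)
```

```text
mark now
200 gy 54.25 min -93.0 cen -84.45 depth 12 maxpos -93.1 -79.4
220 gy 52.25 min -86.0 cen -85.15 depth 31 maxpos -91.3 -78.8
240 gy 50.25 min -86.3 cen -85.67 depth 38 maxpos -91.2 -78.3
260 gy 48.25 min -86.5 cen -85.73 depth 46 maxpos -91.2 -78.8
280 gy 46.25 min -86.3 cen -85.6 depth 47 maxpos -91.1 -77.8
300 gy 44.25 min -85.8 cen -85.04 depth 47 maxpos -91.2 -77.0
320 gy 42.25 min -84.9 cen -84.46 depth 45 maxpos -90.0 -76.6
mark start
200 gy 54.25 min -85.2 cen -86.0 depth 32 maxpos -94.6 -79.6
220 gy 52.25 min -85.6 cen -85.94 depth 53 maxpos -95.0 -78.9
240 gy 50.25 min -86.0 cen -86.09 depth 62 maxpos -95.0 -78.7
260 gy 48.25 min -86.2 cen -86.15 depth 66 maxpos -95.0 -78.9
280 gy 46.25 min -86.1 cen -86.08 depth 65 maxpos -95.0 -78.7
300 gy 44.25 min -85.4 cen -85.44 depth 60 maxpos -93.9 -78.4
320 gy 42.25 min -84.6 cen -84.85 depth 53 maxpos -94.5 -77.4
ptr now
420 gy 32.25 min -83.8 cen -84.19 depth 34 maxpos -91.1 -78.4
435 gy 30.75 min -84.1 cen -84.51 depth 36 maxpos -90.9 -78.6
450 gy 29.25 min -84.5 cen -84.73 depth 37 maxpos -91.0 -78.8
465 gy 27.75 min -84.7 cen -84.82 depth 42 maxpos -91.5 -78.5
480 gy 26.25 min -85.0 cen -84.66 depth 47 maxpos -91.1 -78.0
495 gy 24.75 min -84.5 cen -84.32 depth 44 maxpos -90.9 -77.7
ptr home
390 gy 35.25 min -21.3 cen -20.83 depth 47 maxpos -31.9 -10.7
405 gy 33.75 min -21.3 cen -20.61 depth 68 maxpos -29.3 -11.7
420 gy 32.25 min -20.4 cen -20.45 depth 82 maxpos -28.8 -11.3
435 gy 30.75 min -20.1 cen -20.19 depth 89 maxpos -28.7 -8.1
450 gy 29.25 min -20.0 cen -19.93 depth 94 maxpos -29.8 -8.2
465 gy 27.75 min -19.6 cen -19.71 depth 91 maxpos -29.1 -8.6
480 gy 26.25 min -19.6 cen -19.5 depth 75 maxpos -27.6 -10.2
495 gy 24.75 min -20.2 cen -19.68 depth 59 maxpos -26.9 -10.6
```

Run:
```python
from rect import *
def prof(f,k,x0,rows,c0,c1,h=15):
    g=cv2.cvtColor(cv2.imread(f),cv2.COLOR_BGR2GRAY).astype(float);o=[]
    for r in rows:
        p=g[r:r+h,c0:c1].mean(0);i=np.argmin(p[30:-30])+30
        li=p[:i].argmax();ri=i+p[i:].argmax()
        b=np.interp(np.arange(len(p)),[li,ri],[p[li],p[ri]]);d=np.clip(b-p,0,None);d[:li]=0;d[ri:]=0;m=d>.5*d.max()
        o.append((r,round(float(x0+(c0+i)/k),2),round(float(x0+(c0+(d*m*np.arange(len(p))).sum()/(d*m).sum())/k),2)))
    print(o)
prof("pics/r8.png",10,-115,range(420,510,15),220,440)
rect("pics/top0.png","pics/rt0m.png",cam="top"); rect("pics/top0.png","pics/rt0p.png",cam="top",x0=-50,x1=15)
prof("pics/rt0m.png",10,-115,range(240,390,15),220,380)
prof("pics/rt0p.png",10,-50,range(380,480,15),220,380)
r=np.hstack([cv2.imread("pics/rt0m.png")[:, :390],cv2.imread("pics/rt0p.png")[:,160:560]]);cv2.imwrite("pics/rt.png",r)
```

```text
[(420, -81.8, -82.01), (435, -81.3, -81.61), (450, -81.3, -81.34), (465, -81.3, -81.09), (480, -81.1, -80.94), (495, -81.3, -80.73)]
[(240, -86.0, -86.08), (255, -85.9, -85.92), (270, -86.0, -85.82), (285, -86.0, -85.87), (300, -86.1, -85.88), (315, -86.3, -86.01), (330, -86.6, -86.2), (345, -87.2, -86.36), (360, -87.4, -86.45), (375, -87.7, -86.64)]
[(380, -20.1, -19.97), (395, -20.6, -20.46), (410, -20.9, -20.87), (425, -21.4, -21.23), (440, -21.8, -21.36), (455, -21.6, -21.42), (470, -21.7, -21.31)]
```

View pics/rt.png

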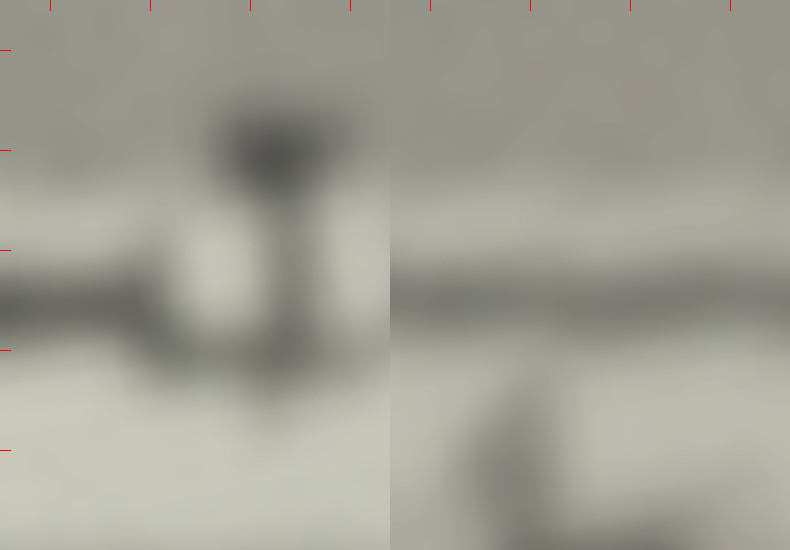

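Request:
move_arm --pt "255 0 -0.0004 0 0" --pt "255 0 -0.0007 0 0" --pt "255 0 -0.0007 0 0" --pt "255 0 -0.0007 0 0"

```text
t: 15.77
ee_pos: [492.0, 77.3, 75.9]
orientation: [2.393, 2.032, 0.004]
ft_force: [7.4, -4.6, -8.3]
width: 11.6
```

Run:
```python
from rect import *
go(557,66,76,-9.4);pull()
acc=0
for i in range(8): acc=acc+get_image('scene').astype(float)
cv2.imwrite('pics/s10.png',(acc/8).round().astype(np.uint8))
pull()
rect("pics/s10.png","pics/r10.png")
rect("pics/s10.png","pics/c10.png",x0=-85,x1=-45,y0=-35,y1=20)
rect("pics/scene0.png","pics/c0.png",x0=-19,x1=21,y0=-35,y1=20)
a=np.hstack([cv2.imread("pics/c0.png"),cv2.imread("pics/c10.png")]);cv2.imwrite("pics/cc.png",cv2.convertScaleAbs(a,alpha=1.2))
```

```text
t 15.77 pos [492.   77.3  75.9] jaw -9.31 tz [ 3.3e-03 -4.0e-04 -1.0e+00] F [ 7.4 -4.6 -8.3] w 11.6 q6 0.3
delta [-0.0006  0.066   0.0001] roll 0.0015
pull 65.91 lat -0.6
pull 65.92 lat -0.59
```

View pics/r10.png

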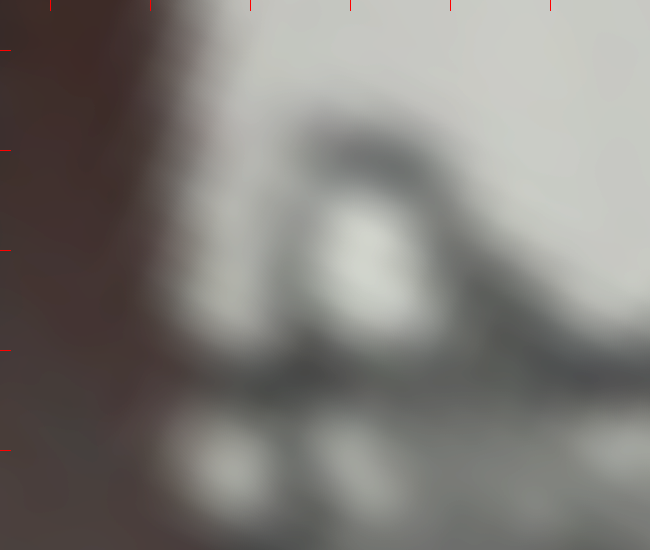

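View pics/cc.png

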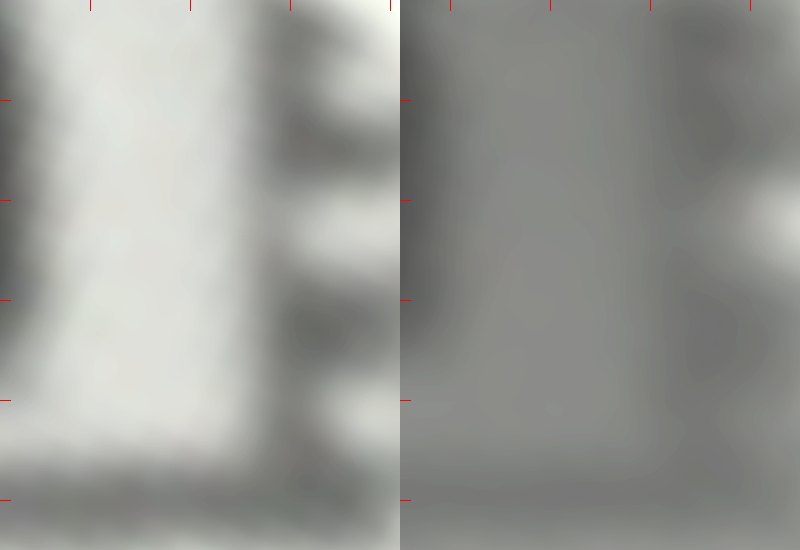

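Run:
```python
from rect import *
def g(f): return cv2.cvtColor(cv2.imread(f),cv2.COLOR_BGR2GRAY).astype(float)
A=g("pics/c0.png");B=g("pics/c10.png")
for r0,r1 in((60,160),(160,260),(260,340),(340,440),(60,440)):
    res=[]
    for im,x0 in((A,-19),(B,-85)):
        p=cv2.GaussianBlur(im[r0:r1].mean(0)[None],(0,0),4)[0];d=np.gradient(p)
        s=slice(200,310);i=200+np.argmin(d[s]);w=np.clip(-d[i-25:i+26],0,None)
        j=10+np.argmax(d[10:110])
        res+= [round(x0+i/10,2),round(x0+(i-25+(w*np.arange(51)).sum()/w.sum())/10,2),round(x0+j/10,2)]
    print(r0,res,"moved",round(res[0]-res[3],2),round(res[1]-res[4],2),"tab",round(res[2]-res[5],2))
def prof(f,k,x0,rows,c0,c1,h=15):
    G=g(f);o=[]
    for r in rows:
        p=G[r:r+h,c0:c1].mean(0);i=np.argmin(p[30:-30])+30
        li=p[:i].argmax();ri=i+p[i:].argmax()
        b=np.interp(np.arange(len(p)),[li,ri],[p[li],p[ri]]);d=np.clip(b-p,0,None);d[:li]=0;d[ri:]=0;m=d>.5*d.max()
        o.append((r,round(float(x0+(c0+i)/k),2),round(float(x0+(c0+(d*m*np.arange(len(p))).sum()/(d*m).sum())/k),2)))
    print(o)
prof("pics/r10.png",10,-115,range(420,510,15),190,420)
prof("pics/r10.png",10,-115,range(220,330,15),200,400)
for n in("pointer","mark","handle_top"):
    print(n,[(round(d["conf"],2),d["location"].round(1) if hasattr(d["location"],"round") else d["location"]) for d in place_of("scene",n)[:2]])
```

```text
60 [np.float64(5.9), np.float64(5.94), np.float64(-16.2), np.float64(-60.2), np.float64(-60.13), np.float64(-81.1)] moved 66.1 66.07 tab 64.9
160 [np.float64(5.1), np.float64(5.11), np.float64(-15.4), np.float64(-60.9), np.float64(-60.9), np.float64(-81.0)] moved 66.0 66.01 tab 65.6
260 [np.float64(6.1), np.float64(6.11), np.float64(-15.0), np.float64(-58.9), np.float64(-59.18), np.float64(-81.0)] moved 65.0 65.29 tab 66.0
340 [np.float64(6.8), np.float64(6.67), np.float64(-15.1), np.float64(-59.9), np.float64(-60.0), np.float64(-84.0)] moved 66.7 66.67 tab 68.9
60 [np.float64(6.0), np.float64(5.98), np.float64(-15.4), np.float64(-60.0), np.float64(-60.08), np.float64(-81.0)] moved 66.0 66.06 tab 65.6
[(420, -86.5, -86.54), (435, -86.1, -86.1), (450, -85.8, -85.72), (465, -85.5, -85.45), (480, -85.2, -85.03), (495, -84.8, -84.58)]
[(220, -85.7, -85.33), (235, -86.0, -85.51), (250, -86.2, -85.79), (265, -86.5, -85.78), (280, -86.2, -85.72), (295, -85.7, -85.35), (310, -85.2, -84.9), (325, -84.3, -84.44)]
pointer [(0.71, [501.4, 112.9, 40.2]), (0.4, [676.7, 14.6, 48.4])]
mark [(0.44, [494.0, 110.8, 39.4])]
handle_top [(0.68, [491.1, 75.2, 96.6])]
```

Run:
```python
from rect import *
s=get_image('scene');cv2.imwrite('pics/s11.png',s)
t=get_image('top');cv2.imwrite('pics/t11.png',t)
go(557,66,76,-9.4);pull()
```

```text
t 16.42 pos [492.   77.3  75.9] jaw -9.31 tz [ 3.3e-03 -4.0e-04 -1.0e+00] F [ 7.2 -4.7 -8.7] w 11.8 q6 0.3
delta [-0.0006  0.066   0.0001] roll 0.0015
pull 65.91 lat -0.58
```

View pics/s11.png

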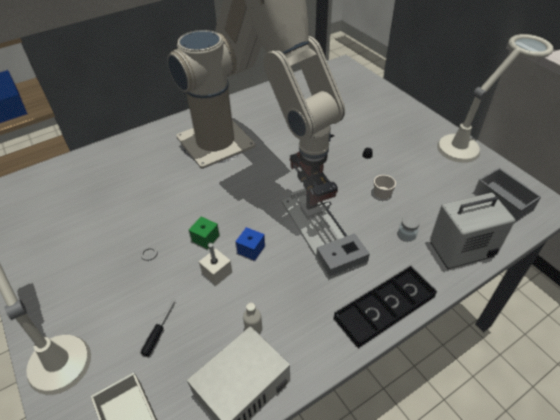

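View pics/t11.png

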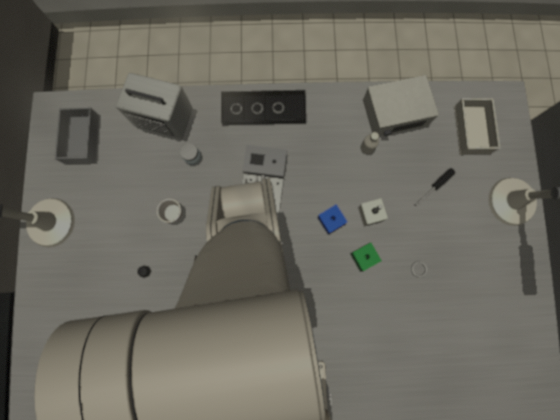

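The stylus stands upright in the white stand (scene 213,255). All the bystanders are where they started, and the hand is holding the slide at the mark. I'm handing the job in.

```bash
python3 -c "
from workcell import *
print(close_job())"
```

```text
the job is handed in; nothing more can be done
None
```

I took the stylus from the white stand, pressed the zero button with the slide still home, and put the stylus back in its stand. Then I pulled the slide out to the index mark. I handed the job in at about 16.4 s, still gripping the handle.

- **Button:** the force was 4.1 N at the bottom of the stroke and rose to 8.1 N when I pushed a little further. That, and the tip's height, show the button was fully down.
- **Stylus:** the last pictures show it upright in the white stand.
- **Slide:** the arm measured a pull of 65.9 mm, and the carriage's front edge moved about 66.0 mm in the scene image. I put the mark 66.0 to 66.1 mm from the pointer's home position, so they should be aligned to within about 0.5 mm.
- **Surroundings:** the bystanders look unmoved in the last pictures.

**Where checks disagreed:**
- Individual estimates of the mark's distance ranged from 64.7 to 66.7 mm because of shadows and blur.
- The networks' last fixes put the pointer about 7 mm short of the mark. Their fixes in the first pictures had also scattered by several mm, so I went by my own measurement from the pictures instead.
- The arm was also holding about 5 N sideways and 8 N vertically against the handle, which I left because it was steady.

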